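# Hang the ladle in the serving pot

## Robot

A 7-joint arm with a two-finger parallel gripper is mounted at the origin on a cart in front of the work surface, level with it; the furniture and walls round the work are solid. World frame = base frame: x ahead of the robot, y to its left, z up, the work surface at z = 0. Lengths are in m, angles in rad, forces in N, time in s.
With the tool pointing down it reaches from about 0.425 to 0.925 m from the base axis. Payload 6.8 kg.
Tool frame: the origin (TCP) lies midway between the tips of the shut fingers; the grasp point (between the pads) lies 19 mm behind it; z points along the fingers, y is the line along which they close (so a half turn about z gives the same grasp; the last joint's range is limited). The gripper opens to 85 mm and grips with 20 to 120 N. Pads are 22 mm wide; open, the fingers measure 114 mm over their backs; the gripper's body (76 mm by 85 mm) begins 54 mm behind the grasp point. The pads swing forward as they close: fully open they stand 13 mm farther back than shut.
Start: joints at [-1.313, 0.477, 0.022, 1.555, -0.011, 1.109, -0.083], TCP at [0.241, 0.63, 0.201] pointing down, gripper open.
Joint ranges: [-2.96, 2.96], [-0.34, 2.1], [-1.41, 1.46], [0.24, 2.44], [-1.37, 4.51], [0.17, 1.92], [-2.96, 2.96]. Speed limits (rad/s): [2.39, 2.39, 3.14, 3.14, 3.14, 3.14, 3.14].

## Interface

Orientations are given as a unit quaternion [w, x, y, z].
In Python, from station import * gives the robot as it stands. The module is installed in compiled form; this text tells all that it offers.
- The arm moves only by the shell command python3 -m jog 'ROWS' [OPENING] [FORCE]. ROWS is JSON, a list of rows, each an object of numbers: "x", "y", "z": the shift along the tool's x, y, z in m; "ax", "ay", "az": the turn, a rotation vector about the tool's x, y, z in rad. In form: [{"x": .., "y": .., "z": .., "ax": .., "ay": .., "az": ..}, ...]. A call has 1 to 12 rows; each row is the pose to reach, as a shift and turn from the pose commanded when the call began, along the tool's axes at that moment; what a row does not reach only later rows make up. A row lasts 1/10 s, in which the tool goes at most 50 mm and 8.59 degrees, less where a joint would pass 70% of its speed; a pose out of reach is approached as far as the arm can. A call with a gripper value outside its range is refused whole. OPENING is the opening, from 0 (shut) to 1 (fully open), set as the call begins (- or left out, the last holds). The fingers move at their own pace and stop on an object; FORCE is the grip in N (left out, the last holds). Time passes only in rows, so rows that repeat a pose let the fingers close. It gives the time, the measured TCP pose, the force, the opening and the grip force at its end, in the units of the state.
- get_obs(): the state, without advancing time (a new reading comes with each control period).
- read_camera(name): name is "scene" or "top" or "wrist"; returns the picture (420x560x3 uint8, red, green, blue); there is no depth.
- camera_params(name): a dict with "K" (3x3 intrinsics, pixels), "origin" and "attitude" of the camera in the world. Camera axes: x right, y up, looking along -z (the intrinsics and any distortion apply to the point x, -y, -z); pixel columns grow to the right and rows downward; lengths in m; the calibration is good to about 2 mm. A picture is of the moment at which its call begins: read the wrist's pose just before it. camera_params takes no time and is no camera call; for the wrist camera it gives the pose at the moment of the call.
- hand_in(): hands the job in; it is judged then, once.
The state is a dict: "t": time; "q": joint angles; "joint_vel": joint speeds; "joint_torque": joint torques, N m; "eef_pos": TCP position; "tool_rot": TCP orientation; "contact_force": force on the tool from outside, world axes, zero at the start; "torque": the same for the moment, N m; "gripper_width": opening from 0.0 (shut) to 1.0 (fully open); "grasp_force": force on a finger pad.
Only numpy, scipy, OpenCV 4.12 (cv2) and the standard library are available. Lean on these libraries where they do the work, as an engineer would, in place of code of your own. Each camera call takes 0.05 s, during which the arm holds its last target. There are 200 camera calls.

## Task

The rinsed ladle hangs by its hook in the slim rinse pot; get it ready for service by taking it out and hanging it by its hook on the rim of the wide two-handled serving pot, with its bowl inside that pot and clear of the bottom, anywhere round the rim. Leave it hanging there by itself, with both pots standing about where they are, and don't disturb the deli pot, the sauce cup or the till roll.

Things in the scene. Friction and masses are not known exactly. Their poses are not given: they have to be found in the camera images.
- ladle: Steel ladle, black grip, 172 mm long, about 150 g. An upright strip (at x -10, 5 mm thick) bears bowl (foot), grip (top) and, between, a hook to +x: 5 mm bridge, then tongue down to z -22, leaving a 15 mm gap. Origin: underside of the bridge, mid-gap, where the rim bears. z up along strip; x from strip to tongue, radially outward when hung on a pot. Bowl foot at z -92, top at z +80.
- ladle_grip (a point): Middle of the ladle's black grip, 55 mm above and 10 mm behind the ladle origin (x -10, z +55 mm). The grip is 22 mm wide along the ladle's y, 11 mm thick along x, and runs from z = +25 to +80 mm; grasp it from above across its 22 mm width.
- ladle_bowl (a point): Middle of the ladle's bowl (54 mm across, 28 mm deep), at x -38, z -78 mm of the ladle.
- ladle_tip (a point): Lower end of the hook's tongue, at x +10, z -22 mm of the ladle.
- rinse_pot: Slim straight-sided open steel pot without handles, 114 mm across the rolled rim, 110 mm high, about 0.9 kg, standing loose. Origin: centre of its underside, z up. Its rim is 5 mm thick, 52 to 57 mm from the axis. The ladle starts on the rim at the pot's +x side.
- serving_pot: Wide straight-sided open steel pot with two wire side handles, 164 mm across the rolled rim, 120 mm high, about 1.2 kg, empty, loose. Origin: centre of underside, z up. Rim 5 mm thick, 77 to 82 mm from the axis; inner floor 5 mm up. Handles at its +y and -y sides, 37 mm or more below the rim, out to 112 mm from the axis.
- deli_pot: Clear deli pot with lid, 73 mm wide, 64 mm high, at the front edge; origin at the centre of its underside. Bystander.
- sauce_cup: Low clear sauce cup with lid, 69 mm wide, 36 mm high, behind the pots; origin at the centre of its underside. Bystander.
- till_roll: White paper roll, 64 mm wide, 57 mm high, to the right at the front, beside the fixed glass counter screen (on the right, y below about -0.5 m, keep the arm off it); origin at the centre of its underside. Bystander.

How it is judged:
By the outcome, as a careful person would: the job done as asked, in the order asked, and still so for the second after the job is handed in, with the robot touching nothing.
It also fails if it takes over 42 s, if anything falls off the work surface, if the arm or the gripper's body presses on something with over 40 N, if the wrist force passes 120 N, or if a joint passes its speed limit or range.

## Working session

There is one attempt and no reset: what is moved stays moved. The work goes in short steps, Python scripts to look and compute and a shell command to move; the robot and the scene stay as the last step left them, time stands still between calls to the robot, and variables do not carry over. Pictures are saved under pics/ and viewed, at most 10 in all, crops included, and the job is handed in when it is done.

```bash
mkdir -p pics; python3 - <<'E'
from station import *
import cv2,numpy as np
np.set_printoptions(precision=4,suppress=True)
for n in("scene","top"):
    cv2.imwrite(f"pics/{n}0.png",cv2.cvtColor(read_camera(n),cv2.COLOR_RGB2BGR)); print(n,camera_params(n))
o=get_obs();print(o['t'],o['eef_pos'],o['tool_rot'],o['contact_force'])
E
```

```text
scene {'K': array([[498.186 ,   0.    , 278.6945],
       [  0.    , 498.186 , 213.2684],
       [  0.    ,   0.    ,   1.    ]]), 'origin': array([-0.1722, -0.7808,  1.0129]), 'attitude': array([ 0.8395,  0.3641, -0.1621, -0.3693])}
top {'K': array([[431.6516,   0.    , 271.5924],
       [  0.    , 431.6516, 209.0192],
       [  0.    ,   0.    ,   1.    ]]), 'origin': array([ 0.4107, -0.1238,  1.12  ]), 'attitude': array([ 0.7164,  0.0378, -0.0372, -0.6957])}
0.1 [0.2413 0.6298 0.2   ] [-0.0001  0.1819  0.9833 -0.0008] [-0.0473  0.1185  0.0053]
```

View pics/scene0.png

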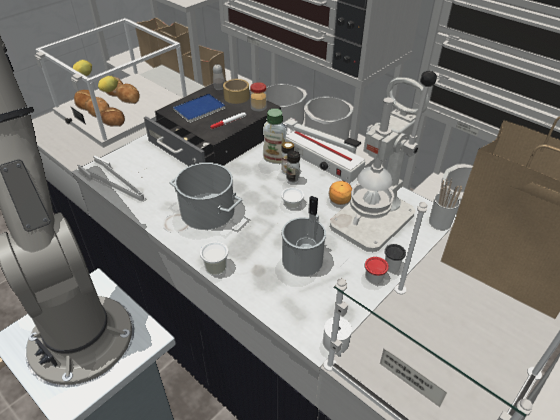

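View pics/top0.png

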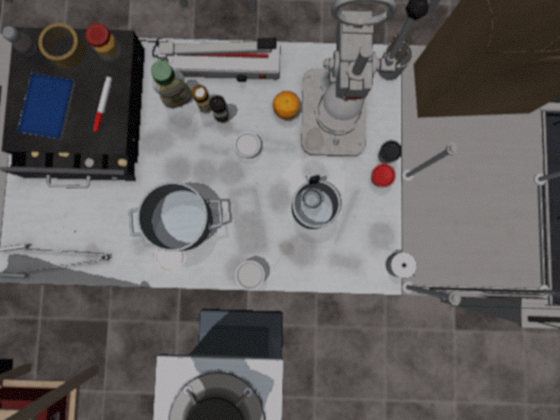

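The scene picture shows the ladle standing at the far side of the rinse pot (scene ~(313,205), top ~(316,181)). The serving pot is at top ~(175,217), with its handles left and right at about (137,222) and (222,210). The till roll is at (402,265) and the deli pot at (250,273).

```bash
cat > h.py <<'E'
import numpy as np,cv2
from station import *
from scipy.spatial.transform import Rotation as R
np.set_printoptions(precision=4,suppress=True)
def rot(q): return R.from_quat(np.r_[q[1:],q[0]])
def ray(c,p,z):
    K=c['K'];d=rot(c['attitude']).apply([(p[0]-K[0,2])/K[0,0],-(p[1]-K[1,2])/K[1,1],-1])
    o=np.array(c['origin']);return o+d*(z-o[2])/d[2]
def proj(c,P):
    v=rot(c['attitude']).inv().apply(np.atleast_2d(P)-c['origin']);K=c['K']
    return np.c_[K[0,0]*v[:,0]/-v[:,2]+K[0,2],K[1,1]*v[:,1]/v[:,2]+K[1,2]]
def circ(c,o,r,z,n=60):
    t=np.linspace(0,2*np.pi,n);return proj(c,np.c_[o[0]+r*np.cos(t),o[1]+r*np.sin(t),0*t+z])
E
python3 - <<'E'
from h import *
im=cv2.imread('pics/top0.png');c=camera_params('top')
cs,cr=ray(c,(175,217),.12)[:2],ray(c,(316,204),.11)[:2]
print(cs,cr,'grip',ray(c,(315,180),.19))
for p in[(175,217),(316,204)]:print(p)
s=3.3;b=cv2.resize(im[150:290,120:360],None,fx=s,fy=s,interpolation=cv2.INTER_CUBIC)
for o,r,z in((cs,.082,.12),(cr,.057,.11)):
    q=(circ(c,o,r,z)-[120,150]+.5)*s
    for a in q:cv2.circle(b,tuple(int(v) for v in a),1,(0,0,255),-1)
cv2.imwrite('pics/topc.png',b)
E
```

```text
[0.4919 0.1025] [ 0.5331 -0.2256] grip [ 0.5761 -0.2144  0.19  ]
(175, 217)
(316, 204)
```

View pics/topc.png

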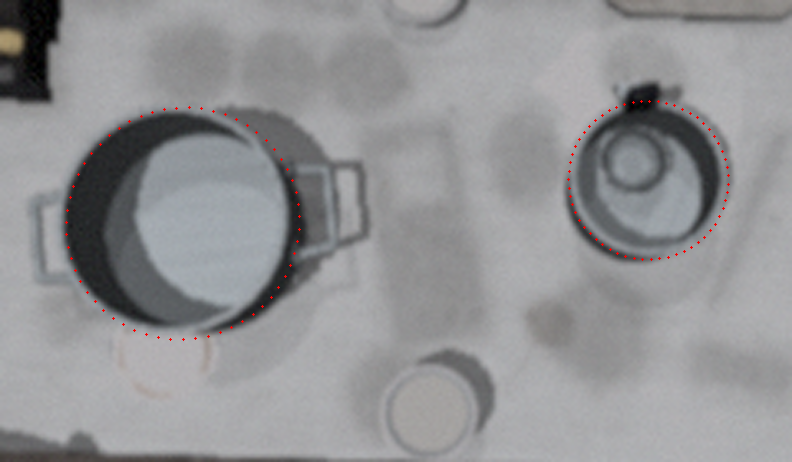

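Crop: the overlaid circles match both rims to within a few mm. The black grip top is at crop (641,97) and the bowl at crop (634,160). I'll work out the hover move next.

```bash
cat >> h.py <<'E'
def delta(P,ydeg):
    "tool-frame shift to world TCP P, and az to bring tool y to angle ydeg (mod 180)"
    o=get_obs();r=rot(o['tool_rot']);ty=r.apply([0,1,0]);a=np.degrees(np.arctan2(ty[1],ty[0]))
    d=(ydeg-a+90)%180-90
    print('t',o['t'],'eef',o['eef_pos'],'yang',a,'F',o['contact_force'],'shift',r.inv().apply(np.array(P)-o['eef_pos']),'az',-np.radians(d),'q',o['q'])
E
python3 - <<'E'
from h import *
c=camera_params('top');f=lambda p:np.array(p)/3.3+[119.5,149.5]
g=ray(c,f((641,97)),.18);b=ray(c,f((634,160)),.046)
cr=ray(c,f((648,181)),.11); print(g,b,cr)
v=g-b;w=g-cr;y=np.degrees(np.arctan2([v[1],w[1]],[v[0],w[0]]));print(y,np.hypot(*v[:2]),np.hypot(*w[:2]))
delta([g[0],g[1],.29],90+y[1])
E
```

```text
[ 0.5802 -0.2125  0.18  ] [ 0.5557 -0.2208  0.046 ] [ 0.5323 -0.2253  0.11  ]
[18.592  14.8837] 0.025862592372702664 0.0496432343430561
t 0.1 eef [0.2413 0.6298 0.2   ] yang 69.04125475862499 F [-0.0473  0.1185  0.0053] shift [-0.6179 -0.6655 -0.0888] az -0.6255681625249956 q [-1.3131  0.4777  0.0223  1.5563 -0.0115  1.1093 -0.0831]
```

```bash
python3 -m jog '[{"z":-0.05},{"z":-0.09},{"x":-0.3,"y":-0.32,"z":-0.09,"az":-0.3},{"x":-0.3,"y":-0.32,"z":-0.09,"az":-0.3},{"x":-0.3,"y":-0.32,"z":-0.09,"az":-0.3},{"x":-0.3,"y":-0.32,"z":-0.09,"az":-0.3},{"x":-0.3,"y":-0.32,"z":-0.09,"az":-0.3},{"x":-0.3,"y":-0.32,"z":-0.09,"az":-0.3},{"x":-0.3,"y":-0.32,"z":-0.09,"az":-0.3},{"x":-0.3,"y":-0.32,"z":-0.09,"az":-0.3},{"x":-0.3,"y":-0.32,"z":-0.09,"az":-0.3}]'
python3 -c "
from h import *
delta([.580,-.2125,.29],106)"
```

```text
t 0.1 eef [0.2413 0.6298 0.2   ] yang 69.04125475862499 F [-0.0473  0.1185  0.0053] shift [-0.6176 -0.6656 -0.0888] az -0.6450517918677804 q [-1.3131  0.4777  0.0223  1.5563 -0.0115  1.1093 -0.0831]validation failed for argument at $[0]...
```

```bash
python3 -m jog '[{"x":0,"y":0,"z":-0.05,"ax":0,"ay":0,"az":0},{"x":0,"y":0,"z":-0.09,"ax":0,"ay":0,"az":0},{"x":-0.3,"y":-0.32,"z":-0.09,"ax":0,"ay":0,"az":-0.3},{"x":-0.3,"y":-0.32,"z":-0.09,"ax":0,"ay":0,"az":-0.3},{"x":-0.3,"y":-0.32,"z":-0.09,"ax":0,"ay":0,"az":-0.3},{"x":-0.3,"y":-0.32,"z":-0.09,"ax":0,"ay":0,"az":-0.3},{"x":-0.3,"y":-0.32,"z":-0.09,"ax":0,"ay":0,"az":-0.3},{"x":-0.3,"y":-0.32,"z":-0.09,"ax":0,"ay":0,"az":-0.3},{"x":-0.3,"y":-0.32,"z":-0.09,"ax":0,"ay":0,"az":-0.3},{"x":-0.3,"y":-0.32,"z":-0.09,"ax":0,"ay":0,"az":-0.3},{"x":-0.3,"y":-0.32,"z":-0.09,"ax":0,"ay":0,"az":-0.3}]'
python3 -c "
from h import *
delta([.580,-.2125,.29],106)"
```

```text
t: 1.2
eef_pos: [0.4077, 0.2208, 0.2908]
tool_rot: [-0.0, 0.034, 0.999, -0.0]
contact_force: [0.9, 0.5, 0.5]
gripper_width: 1.001
grasp_force: 0.0
t 1.2 eef [0.4077 0.2208 0.2908] yang 86.0873222965357 F [0.8645 0.4781 0.4581] shift [-0.2014 -0.4205  0.0009] az -0.34754178881391506 q [-0.822   0.0327  0.1973  1.9309 -0.0067  1.179   0.8802]
```

```bash
python3 -m jog '[{"x":-0.2,"y":-0.42,"z":0,"ax":0,"ay":0,"az":-0.35},{"x":-0.2,"y":-0.42,"z":0,"ax":0,"ay":0,"az":-0.35},{"x":-0.2,"y":-0.42,"z":0,"ax":0,"ay":0,"az":-0.35},{"x":-0.2,"y":-0.42,"z":0,"ax":0,"ay":0,"az":-0.35},{"x":-0.2,"y":-0.42,"z":0,"ax":0,"ay":0,"az":-0.35},{"x":-0.2,"y":-0.42,"z":0,"ax":0,"ay":0,"az":-0.35},{"x":-0.2,"y":-0.42,"z":0,"ax":0,"ay":0,"az":-0.35},{"x":-0.2,"y":-0.42,"z":0,"ax":0,"ay":0,"az":-0.35},{"x":-0.2,"y":-0.42,"z":0,"ax":0,"ay":0,"az":-0.35},{"x":-0.2,"y":-0.42,"z":0,"ax":0,"ay":0,"az":-0.35},{"x":-0.2,"y":-0.42,"z":0,"ax":0,"ay":0,"az":-0.35},{"x":-0.2,"y":-0.42,"z":0,"ax":0,"ay":0,"az":-0.35}]'
python3 -c "
from h import *
delta([.580,-.2125,.29],106)
c=camera_params('wrist');print(c);im=read_camera('wrist')
print(proj(c,[.58,-.2125,.19]))
b=im[:,:,::-1].copy();cv2.imwrite('pics/w0.png',b)"
```

```text
t: 2.4
eef_pos: [0.5786, -0.2082, 0.2901]
tool_rot: [-0.001, -0.141, 0.99, 0.0]
contact_force: [0.3, 0.7, -1.0]
gripper_width: 0.995
grasp_force: 0.0
t 2.4 eef [ 0.5786 -0.2082  0.2901] yang 106.20744821120198 F [ 0.2802  0.6966 -0.9533] shift [-0.0001 -0.0045  0.0001] az 0.0036206543128470994 q [-0.1927  0.3412  0.5793  1.6241 -0.1949  1.2362  2.2784]
{'K': array([[339.0847,   0.    , 276.5004],
       [  0.    , 339.0847, 214.1125],
       [  0.    ,   0.    ,   1.    ]]), 'origin': array([ 0.5156, -0.2263,  0.4628]), 'attitude': array([ 0.5959, -0.0794, -0.1066,  0.792 ])}
[[270.4924 203.8491]]
```

View pics/w0.png

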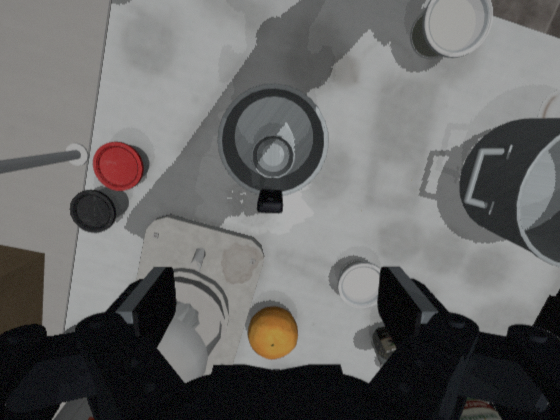

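Wrist view: the grip's top face centre is at ~(270,207) and its edges line up with the image. The bowl is at (273,154) and the rinse rim at (274,138).

```bash
python3 - <<'E'
from h import *
c=camera_params('wrist')
g=ray(c,(270,207),.19);b=ray(c,(273,155),.046);cr=ray(c,(274,138),.11);print(g,b,cr)
for v in(g-b,g-cr):print(np.degrees(np.arctan2(v[1],v[0])),np.hypot(*v[:2]))
delta([g[0],g[1],.149],106)
E
```

```text
[ 0.5829 -0.2108  0.19  ] [ 0.5547 -0.2176  0.046 ] [ 0.532  -0.2225  0.11  ]
13.460115139780005 0.029077292718537373
12.922547174398412 0.05230030788152773
t 2.45 eef [ 0.5788 -0.207   0.2903] yang 106.321415340069 F [0.202  0.0129 0.092 ] shift [-0.003  -0.005   0.1413] az 0.005609755950621224 q [-0.194   0.3403  0.5785  1.6246 -0.1949  1.2362  2.2785]
```

```bash
python3 -m jog '[{"x":-0.002,"y":-0.005,"z":0.04,"ax":0,"ay":0,"az":0.03},{"x":-0.002,"y":-0.005,"z":0.08,"ax":0,"ay":0,"az":0.03},{"x":-0.002,"y":-0.005,"z":0.12,"ax":0,"ay":0,"az":0.03},{"x":-0.002,"y":-0.005,"z":0.14,"ax":0,"ay":0,"az":0.03},{"x":-0.002,"y":-0.005,"z":0.14,"ax":0,"ay":0,"az":0.03}]' && python3 -m jog '[{"x":0,"y":0,"z":0,"ax":0,"ay":0,"az":0},{"x":0,"y":0,"z":0,"ax":0,"ay":0,"az":0},{"x":0,"y":0,"z":0,"ax":0,"ay":0,"az":0},{"x":0,"y":0,"z":0,"ax":0,"ay":0,"az":0},{"x":0,"y":0,"z":0,"ax":0,"ay":0,"az":0},{"x":0,"y":0,"z":0,"ax":0,"ay":0,"az":0},{"x":0,"y":0,"z":0,"ax":0,"ay":0,"az":0},{"x":0,"y":0,"z":0,"ax":0,"ay":0,"az":0}]' 0 60
```

```text
t: 2.95
eef_pos: [0.5802, -0.209, 0.1478]
tool_rot: [-0.003, -0.128, 0.992, 0.002]
contact_force: [0.4, 0.4, -0.7]
gripper_width: 0.996
grasp_force: 0.0
t: 3.75
eef_pos: [0.5831, -0.2126, 0.1521]
tool_rot: [0.001, -0.127, 0.992, -0.0]
contact_force: [-1.0, 0.3, 6.7]
gripper_width: 0.228
grasp_force: 58.6
```

```bash
python3 -m jog '[{"x":0,"y":0,"z":-0.01,"ax":0,"ay":0,"az":0},{"x":0,"y":0,"z":-0.025,"ax":0,"ay":0,"az":0},{"x":0,"y":0,"z":-0.045,"ax":0,"ay":0,"az":0},{"x":0,"y":0,"z":-0.065,"ax":0,"ay":0,"az":0},{"x":0,"y":0,"z":-0.085,"ax":0,"ay":0,"az":0},{"x":0,"y":0,"z":-0.105,"ax":0,"ay":0,"az":0},{"x":0,"y":0,"z":-0.125,"ax":0,"ay":0,"az":0},{"x":0,"y":0,"z":-0.145,"ax":0,"ay":0,"az":0},{"x":0,"y":0,"z":-0.16,"ax":0,"ay":0,"az":0},{"x":0,"y":0,"z":-0.16,"ax":0,"ay":0,"az":0}]'
python3 - <<'E'
from h import *
delta([.58,.13,.31],105)
for n in('wrist','scene'): cv2.imwrite(f'pics/{n}1.png',read_camera(n)[:,:,::-1]); 
w=cv2.imread('pics/wrist1.png')[:,80:520];s=cv2.imread('pics/scene1.png')[100:310,200:380]
cv2.imwrite('pics/m1.png',np.hstack([w,cv2.resize(s,(360,420))]))
E
```

```text
t: 4.75
eef_pos: [0.5834, -0.213, 0.3137]
tool_rot: [0.002, -0.127, 0.992, -0.001]
contact_force: [0.8, -0.0, -1.0]
gripper_width: 0.225
grasp_force: 58.8
t 4.75 eef [ 0.5834 -0.213   0.3137] yang 104.54867301758783 F [ 0.8143 -0.0347 -1.0111] shift [-0.0829  0.3328  0.0034] az -0.007877141846182894 q [-0.195   0.3353  0.5942  1.5809 -0.1942  1.2803  2.2531]
```

View pics/m1.png

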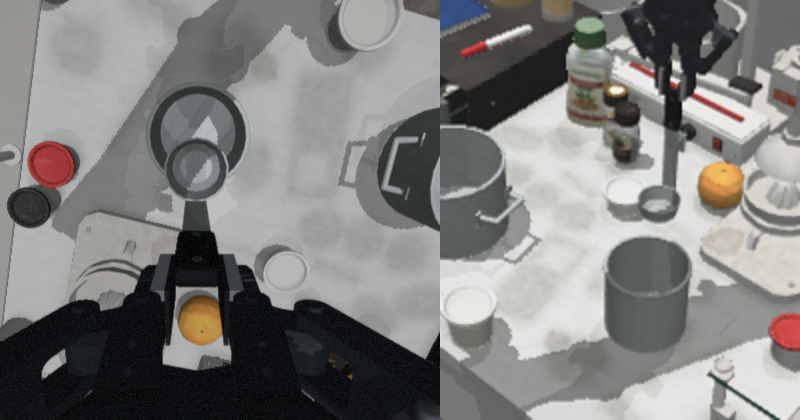

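The ladle is held and clear of the rinse pot. In full wrist pixels, the lower front edge of the grip is at ~(275,231) and the bowl rim centre at ~(275,170).

```bash
python3 - <<'E'
from h import *
c=camera_params('wrist');o=get_obs();p=o['eef_pos'];a=np.radians(14.5);u=np.array([np.cos(a),np.sin(a)]);v=np.array([-u[1],u[0]])
zo=p[2]-.042
for px,dz,ex in(((275,231),.025,-5.5),((275,170),-.064,-28),((275,196),-.064,-2)):
    d=(ray(c,px,zo+dz)-p)[:2]*1000;print('x',d@u,'exp',ex,'y',d@v)
# serving rim: top view + wrist view
t=camera_params('top');f=lambda q:np.array(q)/3.3+[119.5,149.5]
im=cv2.imread('pics/wrist1.png')
im=cv2.imread('pics/top0.png')
cs=(ray(t,f((65,220)),.12)+ray(t,f((299,220)),.12))/2;print(cs, ray(t,f((181,108)),.12),ray(t,f((181,331)),.12))
b=np.array([.492,.1025]);O=b+.0795*u;print('origin',O);T=O-.010*u;delta([T[0],T[1],.31],104.5)
E
```

```text
x -3.4449356265882476 exp -5.5 y -0.42366699893250953
x -26.94152104564019 exp -28 y -0.6852384826940914
x -5.081985240033974 exp -2 y -0.7291897243732912
[0.4938 0.1034 0.12  ] [0.5736 0.1084 0.12  ] [0.416 0.1   0.12 ]
origin [0.569  0.1224]
t 4.85 eef [ 0.5822 -0.2122  0.3107] yang 104.56064852419372 F [ 0.5409  0.0256 -3.2923] shift [-0.0613  0.3272  0.0008] az 0.0010585164336559157 q [-0.1948  0.3376  0.5932  1.5848 -0.1947  1.279   2.2534]
```

```bash
python3 -m jog '[{"x":-0.008,"y":0.04,"z":0,"ax":0,"ay":0,"az":0},{"x":-0.015,"y":0.08,"z":0,"ax":0,"ay":0,"az":0},{"x":-0.023,"y":0.12,"z":0,"ax":0,"ay":0,"az":0},{"x":-0.03,"y":0.16,"z":0,"ax":0,"ay":0,"az":0},{"x":-0.038,"y":0.2,"z":0,"ax":0,"ay":0,"az":0},{"x":-0.045,"y":0.24,"z":0,"ax":0,"ay":0,"az":0},{"x":-0.052,"y":0.28,"z":0,"ax":0,"ay":0,"az":0},{"x":-0.058,"y":0.31,"z":0,"ax":0,"ay":0,"az":0},{"x":-0.061,"y":0.327,"z":0,"ax":0,"ay":0,"az":0},{"x":-0.061,"y":0.327,"z":0,"ax":0,"ay":0,"az":0},{"x":-0.061,"y":0.327,"z":0,"ax":0,"ay":0,"az":0}]'
python3 - <<'E'
from h import *
c=camera_params('wrist');im=read_camera('wrist')[:,:,::-1].copy();delta([.5605,.1205,.31],104.5)
q=circ(c,(.494,.1035),.082,.12)
for a in q:cv2.circle(im,tuple(int(v) for v in a),1,(0,0,255),-1)
cv2.imwrite('pics/w2.png',cv2.resize(im,(800,600)))
E
```

```text
t: 5.95
eef_pos: [0.5587, 0.1189, 0.3099]
tool_rot: [-0.001, -0.127, 0.992, -0.001]
contact_force: [0.0, -1.3, -2.0]
gripper_width: 0.227
grasp_force: 58.9
t 6.0 eef [0.559  0.118  0.3102] yang 104.4766117961525 F [-0.4778 -0.1855 -1.8453] shift [-0.0021  0.0021  0.0002] az -0.0004082011632665342 q [-0.6831  0.2274  0.4452  1.6904 -0.1015  1.2483  1.608 ]
```

View pics/w2.png

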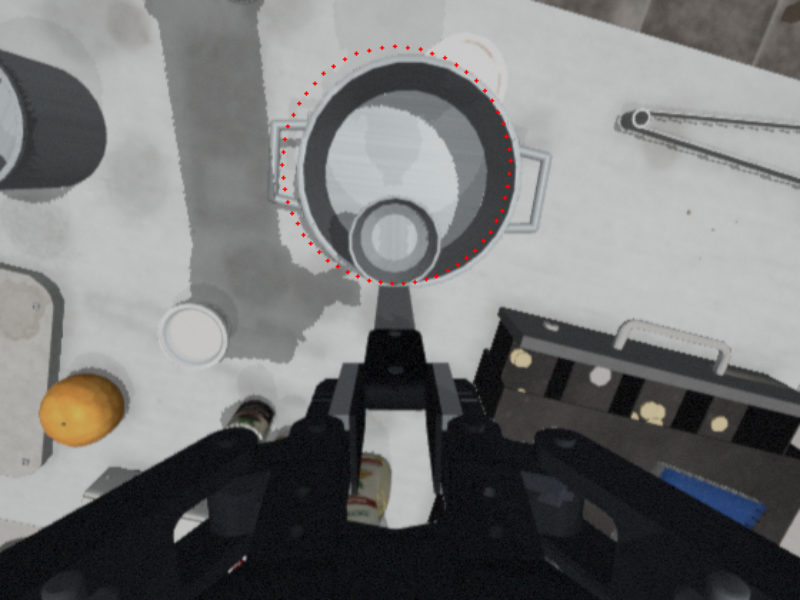

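The wrist view shows the actual rim at about 298–521 across and 52–287 down (800-wide picture), so the overlay is ~12 px off sideways. I'll fit the rim's inner edge numerically.

```bash
python3 - <<'E'
from h import *
from scipy.optimize import least_squares
for n,z in(('wrist',.12),('top',.12)):
    c=camera_params(n);g=cv2.GaussianBlur(cv2.cvtColor(read_camera(n),cv2.COLOR_RGB2GRAY),(0,0),.8).astype(float)
    cen=np.array([.4945,.098 if n=='wrist' else .1035]);P=[];th=np.radians(np.arange(0,360,5));rs=np.arange(.066,.092,.0005)
    for t in th:
        if n=='wrist' and abs((np.degrees(t)-14+180)%360-180)<35: continue
        w=np.c_[cen[0]+rs*np.cos(t),cen[1]+rs*np.sin(t),0*rs+z];q=proj(c,w).astype(np.float32)
        v=cv2.remap(g.astype(np.float32),q[None,:,0],q[None,:,1],1)[0]
        d=np.gradient(v);k=d.argmax()
        if d[k]>1.5:P.append(w[k,:2])
    P=np.array(P)
    s=least_squares(lambda x:np.hypot(*(P-x[:2]).T)-x[2],[*cen,.077],loss='soft_l1',f_scale=.001)
    print(n,len(P),s.x,np.median(abs(s.fun))) if 1 else 0
o=get_obs();print(o['eef_pos'],o['t'])
E
```

```text
wrist 58 [0.4974 0.1094 0.0797] 0.001500089074904655
top 71 [0.4928 0.1025 0.0826] 0.0032729846216332237
[0.5593 0.1176 0.3106] 6.1
```

```bash
python3 - <<'E'
from h import *
from scipy.optimize import least_squares
c=camera_params('wrist');im=read_camera('wrist');g=cv2.GaussianBlur(cv2.cvtColor(im,cv2.COLOR_RGB2GRAY),(0,0),.7).astype(np.float32)
cen=np.array([.4974,.1094]);rs=np.arange(.068,.088,.0004)
for it in range(3):
    P=[];A=[]
    for a in range(0,360,5):
        if abs((a-14+180)%360-180)<30: continue
        t=np.radians(a);w=np.c_[cen[0]+rs*np.cos(t),cen[1]+rs*np.sin(t),0*rs+.12];q=proj(c,w).astype(np.float32)
        d=np.gradient(cv2.remap(g,q[None,:,0],q[None,:,1],1)[0])
        k=d.argmax()
        if d[k]>1.5:P.append(w[k,:2]);A.append(a)
    P=np.array(P);s=least_squares(lambda x:np.hypot(*(P-x[:2]).T)-x[2],[*cen,.077],loss='soft_l1',f_scale=.001);cen=s.x[:2]
    print(len(P),s.x,np.median(abs(s.fun)))
print(dict(zip(A,(s.fun*1000).round(1))))
b=im[20:240,180:380,::-1].copy()
b=cv2.resize(b,None,fx=2.7,fy=2.7,interpolation=cv2.INTER_CUBIC)
for r,col in((.077,(0,255,0)),(.082,(0,0,255))):
    for a in (circ(c,cen,r,.12,90)-[179.5,19.5])*2.7:cv2.circle(b,tuple(int(v) for v in a),1,col,-1)
cv2.imwrite('pics/w3.png',b)
E
```

```text
60 [0.4951 0.1131 0.0765] 0.00017026094777087414
60 [0.495  0.1131 0.0765] 0.00011706562391962383
60 [0.495  0.1131 0.0765] 9.268726705988911e-05
{45: np.float64(0.3), 50: np.float64(-0.1), 55: np.float64(-0.1), 60: np.float64(0.3), 65: np.float64(-0.1), 70: np.float64(-0.1), 75: np.float64(-0.1), 80: np.float64(-0.5), 85: np.float64(-0.1), 90: np.float64(-0.1), 95: np.float64(0.3), 100: np.float64(-0.1), 105: np.float64(0.3), 110: np.float64(0.3), 115: np.float64(-0.1), 120: np.float64(-0.1), 125: np.float64(0.3), 130: np.float64(-0.1), 135: np.float64(0.3), 140: np.float64(-0.1), 145: np.float64(-0.1), 150: np.float64(-0.1), 155: np.float64(-0.1), 160: np.float64(-0.1), 165: np.float64(-0.1), 170: np.float64(-0.5), 175: np.float64(0.3), 180: np.float64(-0.5), 185: np.float64(-0.1), 190: np.float64(-0.1), 195: np.float64(-0.1), 200: np.float64(0.3), 205: np.float64(-0.5), 210: np.float64(-0.1), 215: np.float64(0.3), 220: np.float64(-0.5), 225: np.float64(-0.1), 230: np.float64(-0.1), 235: np.float64(-0.1), 240: np.float64(0.3), 245: np.float64(-0.1), 250: np.float64(-0.1), 255: np.float64(-0.1), 260: np.float64(-0.1), 265: np.float64(0.3), 270: np.float64(0.3), 275: np.float64(0.3), 280: np.float64(0.7), 285: np.float64(-0.1), 290: np.float64(0.3), 295: np.float64(-0.5), 300: np.float64(0.3), 305: np.float64(-0.1), 310: np.float64(0.3), 315: np.float64(0.3), 320: np.float64(-0.1), 325: np.float64(-0.1), 330: np.float64(0.7), 335: np.float64(-8.5), 340: np.float64(-3.7)}
```

View pics/w3.png

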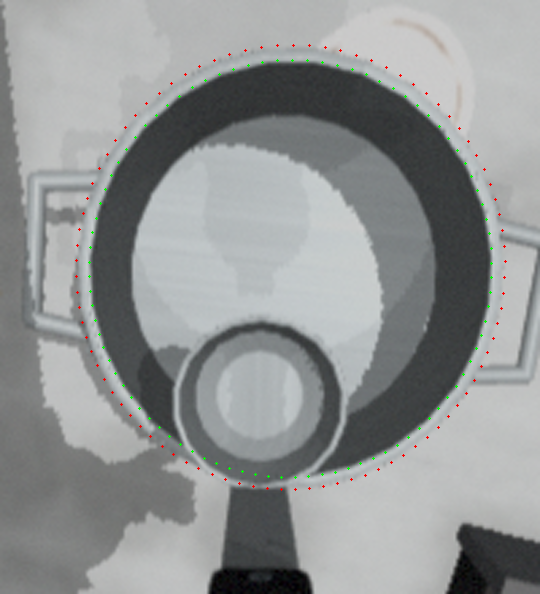

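The rim fit is excellent: centre (0.495, 0.113) in the wrist frame. Next I shift by (−5, +11 mm) and go down partway.

```bash
python3 -m jog '[{"x":-0.005,"y":0.011,"z":0,"ax":0,"ay":0,"az":0},{"x":-0.005,"y":0.011,"z":0.02,"ax":0,"ay":0,"az":0},{"x":-0.005,"y":0.011,"z":0.04,"ax":0,"ay":0,"az":0},{"x":-0.005,"y":0.011,"z":0.06,"ax":0,"ay":0,"az":0},{"x":-0.005,"y":0.011,"z":0.08,"ax":0,"ay":0,"az":0},{"x":-0.005,"y":0.011,"z":0.1,"ax":0,"ay":0,"az":0},{"x":-0.005,"y":0.011,"z":0.115,"ax":0,"ay":0,"az":0},{"x":-0.005,"y":0.011,"z":0.115,"ax":0,"ay":0,"az":0},{"x":-0.005,"y":0.011,"z":0.115,"ax":0,"ay":0,"az":0}]'
python3 - <<'E'
from h import *
delta([.561,.130,.195],104.5)
c=camera_params('wrist');im=read_camera('wrist')[:,:,::-1];s=read_camera('scene')[120:260,140:300,::-1]
cv2.imwrite('pics/m4.png',np.hstack([cv2.resize(im[100:300,180:380],(400,400),interpolation=2),cv2.resize(s,(400,400*140//160))[:350] if 0 else cv2.resize(s,(400,400))]))
E
```

```text
t: 7.05
eef_pos: [0.5616, 0.1318, 0.1962]
tool_rot: [0.0, -0.127, 0.992, 0.0]
contact_force: [0.2, -0.2, -1.5]
gripper_width: 0.23
grasp_force: 58.9
t 7.05 eef [0.5616 0.1318 0.1962] yang 104.56424137383063 F [ 0.2007 -0.1598 -1.5017] shift [ 0.001  -0.0016  0.0012] az 0.0011212234893489459 q [-0.6678  0.3353  0.4156  1.8235 -0.1571  1.015   1.6354]
```

View pics/m4.png

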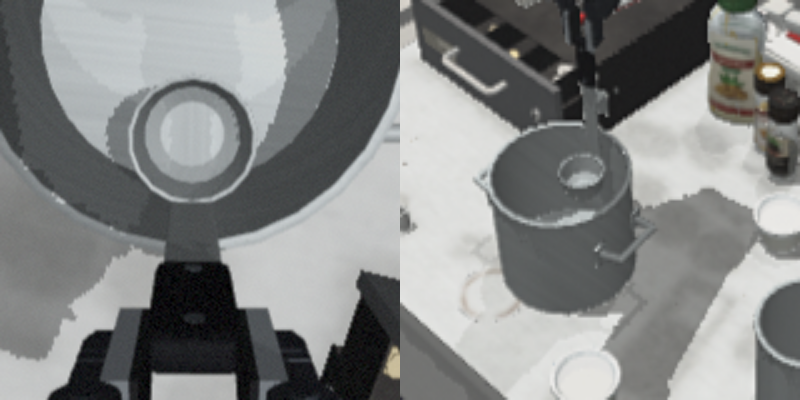

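Wrist view: the strip passes just inside the rim, whose inner edge sits at about (245,219) and (300,220) in full pixels. I'll check the radial margin numerically.

```bash
python3 - <<'E'
from h import *
from scipy.optimize import least_squares
c=camera_params('wrist');o=get_obs();im=read_camera('wrist');g=cv2.GaussianBlur(cv2.cvtColor(im,cv2.COLOR_RGB2GRAY),(0,0),.7).astype(np.float32)
cen=np.array([.495,.1131]);rs=np.arange(.070,.084,.0003)
P=[];A=[]
for a in range(-55,85,4):
    if abs(a-14)<12: continue
    t=np.radians(a);w=np.c_[cen[0]+rs*np.cos(t),cen[1]+rs*np.sin(t),0*rs+.12];q=proj(c,w).astype(np.float32)
    d=np.gradient(cv2.remap(g,q[None,:,0],q[None,:,1],1)[0]);k=d.argmax()
    if d[k]>1.5:P.append(w[k,:2])
P=np.array(P);s=least_squares(lambda x:np.hypot(*(P-x).T)-.0768,cen,loss='soft_l1',f_scale=.001)
p=o['eef_pos'];a=np.radians(14.5);u=np.array([np.cos(a),np.sin(a)]);v=np.array([-u[1],u[0]])
print(len(P),s.x,np.median(abs(s.fun)));d=s.x+.0795*u-p[:2];e=s.x-p[:2]
print('rim mid minus TCP, radial mm (want 10-11.5):',d@u*1000,'lateral centre off',e@v*1000)
print('bowl u (exp -28):',(ray(c,(276,170),p[2]-.106)[:2]-p[:2])@u)
E
```

```text
29 [0.4947 0.1129] 0.00015416976492117762
rim mid minus TCP, radial mm (want 10-11.5): 9.425537018014872 lateral centre off -1.4334840214057607
bowl u (exp -28): -0.026770385568021866
```

```bash
python3 -m jog '[{"x":0.0015,"y":0,"z":0.005,"ax":0,"ay":0,"az":0},{"x":0.0015,"y":0,"z":0.012,"ax":0,"ay":0,"az":0},{"x":0.0015,"y":0,"z":0.02,"ax":0,"ay":0,"az":0},{"x":0.0015,"y":0,"z":0.026,"ax":0,"ay":0,"az":0},{"x":0.0015,"y":0,"z":0.03,"ax":0,"ay":0,"az":0},{"x":0.0015,"y":0,"z":0.03,"ax":0,"ay":0,"az":0}]'
python3 -m jog '[{"x":0,"y":0,"z":0.002,"ax":0,"ay":0,"az":0},{"x":0,"y":0,"z":0.002,"ax":0,"ay":0,"az":0},{"x":0,"y":0,"z":0.002,"ax":0,"ay":0,"az":0}]'
```

```text
t: 7.8
eef_pos: [0.5593, 0.131, 0.165]
tool_rot: [-0.001, -0.127, 0.992, -0.0]
contact_force: [-0.1, 0.4, -1.4]
gripper_width: 0.228
grasp_force: 58.9
t: 8.1
eef_pos: [0.56, 0.1312, 0.1641]
tool_rot: [0.0, -0.127, 0.992, 0.0]
contact_force: [0.5, 0.1, -1.1]
gripper_width: 0.226
grasp_force: 58.9
```

```bash
python3 -m jog '[{"x":0,"y":0,"z":0.001,"ax":0,"ay":0,"az":0},{"x":0,"y":0,"z":0.001,"ax":0,"ay":0,"az":0}]'
python3 -m jog '[{"x":0,"y":0,"z":0.0015,"ax":0,"ay":0,"az":0},{"x":0,"y":0,"z":0.0015,"ax":0,"ay":0,"az":0}]'
python3 -m jog '[{"x":0,"y":0,"z":0.001,"ax":0,"ay":0,"az":0},{"x":0,"y":0,"z":0.001,"ax":0,"ay":0,"az":0}]'
```

```text
t: 8.3
eef_pos: [0.5598, 0.1311, 0.1629]
tool_rot: [0.0, -0.127, 0.992, 0.0]
contact_force: [-0.2, -0.1, -2.0]
gripper_width: 0.225
grasp_force: 58.9
t: 8.5
eef_pos: [0.5604, 0.1312, 0.1621]
tool_rot: [0.001, -0.127, 0.992, 0.0]
contact_force: [-0.6, 0.1, 2.9]
gripper_width: 0.227
grasp_force: 59.5
t: 8.7
eef_pos: [0.5611, 0.1313, 0.1621]
tool_rot: [0.001, -0.127, 0.992, 0.0]
contact_force: [-1.9, -1.4, 10.3]
gripper_width: 0.225
grasp_force: 60.2
```

Contact came at exactly the predicted bearing height (TCP 0.162). Releasing.

```bash
python3 -m jog '[{"x":0,"y":0,"z":-0.001,"ax":0,"ay":0,"az":0},{"x":0,"y":0,"z":-0.001,"ax":0,"ay":0,"az":0}]' - 20
python3 -m jog '[{"x":0,"y":0,"z":0,"ax":0,"ay":0,"az":0},{"x":0,"y":0,"z":0,"ax":0,"ay":0,"az":0},{"x":0,"y":0,"z":0,"ax":0,"ay":0,"az":0},{"x":0,"y":0,"z":0,"ax":0,"ay":0,"az":0},{"x":0,"y":0,"z":0,"ax":0,"ay":0,"az":0},{"x":0,"y":0,"z":0,"ax":0,"ay":0,"az":0},{"x":0,"y":0,"z":0,"ax":0,"ay":0,"az":0}]' 0.7
python3 - <<'E'
from h import *
im=read_camera('wrist')[:,:,::-1];s=read_camera('scene')[120:260,140:300,::-1]
cv2.imwrite('pics/m5.png',np.hstack([cv2.resize(im[100:300,180:380],(400,400),interpolation=2),cv2.resize(s,(400,350)).__getitem__(slice(None)) if 0 else cv2.resize(s,(400,400))]))
E
```

```text
t: 8.9
eef_pos: [0.5603, 0.1312, 0.1621]
tool_rot: [0.001, -0.127, 0.992, 0.0]
contact_force: [-1.6, -1.4, 6.8]
gripper_width: 0.227
grasp_force: 59.8
t: 9.6
eef_pos: [0.5598, 0.1311, 0.1614]
tool_rot: [-0.0, -0.127, 0.992, -0.0]
contact_force: [-0.6, 0.4, -0.5]
gripper_width: 0.702
grasp_force: 0.0
```

View pics/m5.png

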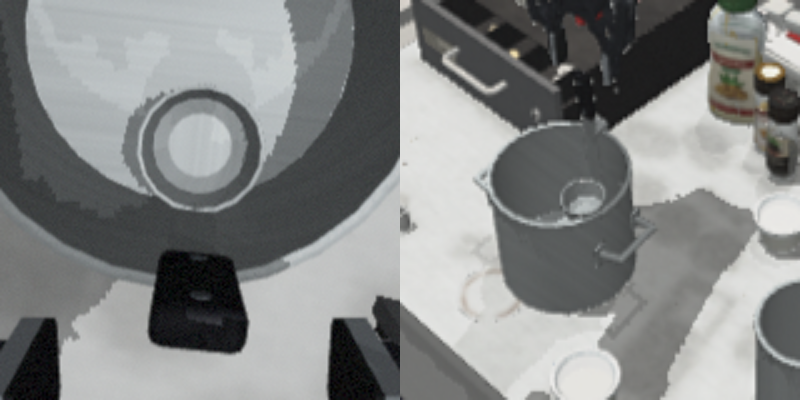

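The ladle hangs free, with its bowl inside the pot and the fingers clear on both sides. I'll retreat straight up and check.

```bash
python3 -m jog '[{"x":0,"y":0,"z":-0.02,"ax":0,"ay":0,"az":0},{"x":0,"y":0,"z":-0.05,"ax":0,"ay":0,"az":0},{"x":0,"y":0,"z":-0.09,"ax":0,"ay":0,"az":0},{"x":0,"y":0,"z":-0.13,"ax":0,"ay":0,"az":0},{"x":0,"y":0,"z":-0.16,"ax":0,"ay":0,"az":0},{"x":0,"y":0,"z":-0.16,"ax":0,"ay":0,"az":0},{"x":0,"y":0,"z":-0.16,"ax":0,"ay":0,"az":0},{"x":0,"y":0,"z":-0.16,"ax":0,"ay":0,"az":0}]'
python3 - <<'E'
from h import *
im=read_camera('wrist')[:,:,::-1];s=read_camera('scene')[120:260,140:300,::-1]
cv2.imwrite('pics/m6.png',np.hstack([cv2.resize(im[20:270,150:400],(400,400)),cv2.resize(s,(400,400))]))
E
```

```text
t: 10.5
eef_pos: [0.5591, 0.131, 0.3201]
tool_rot: [-0.001, -0.127, 0.992, -0.0]
contact_force: [0.1, -0.1, -0.5]
gripper_width: 0.703
grasp_force: 0.0
```

View pics/m6.png

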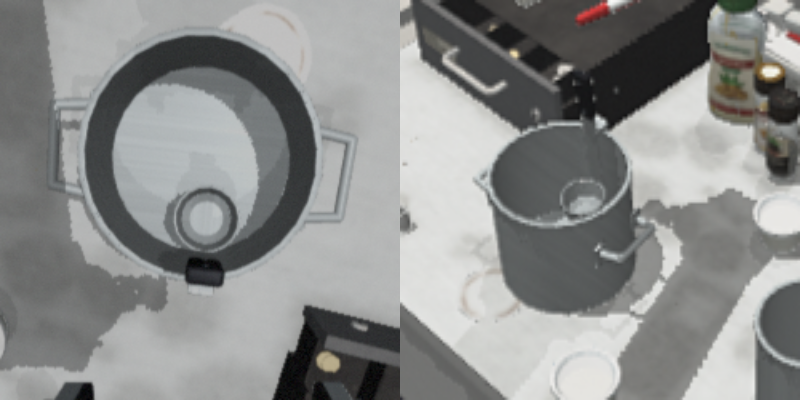

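The ladle hangs on the far rim of the serving pot, bowl inside, with the gripper well clear.

```bash
python3 -c "
from station import *
print(hand_in())"
```

```text
the job is handed in; nothing more can be done
None
```

The ladle is hanging by its hook on the far rim of the serving pot, bowl inside and off the bottom; both pots stayed put, the bystanders weren't touched, and I handed the job in at about 10.6 s.

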